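Lock the plate tray of the lab dock

ROBOT

A 6-joint arm with a two-finger parallel gripper is mounted at the origin on the work surface. World frame = base frame: x ahead of the robot, y to its left, z up, the work surface at z = 0. Lengths are in m, angles in degrees, forces in N, time in s.
With the tool pointing down it reaches from about 0.4 to 0.825 m from the base axis. Payload 7 kg.
Tool frame: the origin (TCP) lies at the very end of the fingers, on their centre line; the grasp point (between the pads) lies 19 mm behind it; x points along the fingers, y is the direction in which the jaws open and shut, and the axes are right-handed (so a half turn about x gives the same grasp; the last joint's range is limited). The gripper opens to 88 mm and grips with 3 to 60 N. Pads are 19 mm wide; open, the fingers measure 130 mm over their backs; the gripper's body (78 mm by 193 mm) begins 47 mm behind the grasp point.
Start: joints at [80.621, 20.546, 0.682, 0, -70.136, -16.507], TCP at [0.295, 0.607, 0.227] pointing down, gripper open.
Joint ranges: [-176.03, 176.03], [-82.01, 121.73], [-58.28, 71.71], [-173.87, 95.51], [-174.79, -0.11], [-173.66, 173.66]. Speed limits (degrees/s): [136.94, 136.94, 172.46, 180, 180, 180].

INTERFACE

Orientations are given as [roll, pitch, yaw] about the fixed x, y, z axes, in that order (R = Rz(yaw) Ry(pitch) Rx(roll)).
In Python, from plant import monitor, eyes, ticket gives the robot as it stands. The module is installed in compiled form; this text tells all that it offers.
- The arm moves only by the shell command python3 -m crank 'ROWS'. ROWS is JSON, a list of rows, each an object with "linear": the shift along the world's x, y, z in units of 60 mm (1.0 is 60 mm), a list of three; "rot": the turn, a rotation vector about the world's x, y, z in units of 5 degrees (1.0 is 5 degrees), a list of three; "hand": the opening, from 0 (shut) to 1 (fully open). In form: [{"linear": [tx, ty, tz], "rot": [ax, ay, az], "hand": hand}, ...]. A call has 1 to 20 rows; each row shifts and turns the pose as measured when the row begins; what a row does not reach is not made up. A row lasts 1/8 s, in which the tool goes at most 62.5 mm and 10.7 degrees, less where a joint would pass 70% of its speed; a pose out of reach is approached as far as the arm can. A call is refused whole if a number of a shift passes 1 or a number of a turn 1, either way. A call with a gripper value outside its range is refused whole. The fingers move at their own pace and stop on an object; the grip force is fixed at half the most. Time passes only in rows, so rows that do not move let the fingers close. It gives the time, the measured TCP pose, the force and the opening at its end, in the units of the state.
- monitor.get_obs(): the state, without advancing time (a new reading comes with each control period).
- eyes.snapshot(name): name is "scene" or "top" or "wrist"; returns a dict with "image" (420x560x3 uint8, red, green, blue), "depth" (420x560 float32, m along the optical axis (not along the pixel's ray), 0 where there is no reading), "K" (3x3 intrinsics, pixels), "k1" (the pictures are not rectified: a ray, as slopes to the right and down, at radius r is drawn at 1 + k1 r^2 times it, then the intrinsics apply), "camera_from_world" (4x4, takes a point from world to camera coordinates); the wrist camera has in their place "hand_eye" (4x4, takes a point from camera to tool coordinates, whose origin is the TCP and whose axes are the tool frame's). Camera axes: x right, y up, looking along -z (the intrinsics and any distortion apply to the point x, -y, -z); pixel columns grow to the right and rows downward; lengths in m; the calibration is good to about 2 mm. A picture is of the moment at which its call begins: read the wrist's pose just before it.
- ticket.close_job(): hands the job in, once; it reports no verdict.
The state is a dict: "clock": time; "joint_pos": joint angles; "qvel": joint speeds; "tau": joint torques, N m; "tool_pos": TCP position; "orientation": TCP orientation; "force": force on the tool from outside, world axes, zero at the start; "moment": the same for the moment, N m; "opening": finger opening in m.
Only numpy, scipy, OpenCV 4.12 (cv2) and the standard library are available. Lean on these libraries where they do the work, as an engineer would, in place of code of your own. Each camera call takes 0.05 s, during which the arm holds its last target.

TASK

Lock the plate tray: with a fingertip push the post on the round slotted disc until the disc's slot lines up with the steel bar (either way round), then push the bar by its upright tab through the slot until it is fully home against the stop in the tray's catch. The bar is only pushed along its channel, never lifted out; leave the well plate, tip box, bottle and jar where they stand, and take the hand away.

Things in the scene. Friction and masses are not known exactly. Their poses are not given: they have to be found in the camera images.
- dock: Low white tray dock on the green bench, fixed; 460 long (x) by 120 wide (y), top face 30 above the bench. Origin on the bench surface directly under the disc's axis; z up; x along the dock, the way the bar is pushed home. Disc, channel, bar and catch all lie along y = 0. At the +x end (79 to 217) a shallow white tray holds the well plate, whose top is 48 above the bench.
- disc (a joint): Angle of the grey slotted disc about the dock's z axis, rad, growing counter-clockwise from above. At 0 and at 3.14 the slot lies along the bar's path (either will do). Limits -0.5, 3.64. It stays where left; turns with 2 to 3 N at its post. Diameter 70, top 48 above the bench; straight slot through the middle, open above, 17 wide, 23 at the mouths; more than about 0.25 off, the bar is blocked.
- disc_post (a point): Centre of the top of the upright round post fixed on the disc, diameter 12, from 48 to 76 above the bench, 24 from the disc's axis, at right angles to the slot: in the dock's frame it stands at (24 sin q, -24 cos q) for disc value q. It starts on the catch side (+x) of the axis.
- bar: Loose steel bar lying in the channel along the dock's x: 130 long, 12 wide, 14 high, about 0.2 kg, nose tapering to 5 wide over its last 10. Origin midway along, on its underside (32 above the bench in the channel, up to 2 lower once through the disc); x towards the nose, z up. Slides with 1 to 3 N.
- bar_tip (a point): The centre of the nose's front face, 65 ahead of the bar's origin and 7 above its underside. Starts 41 to 66 short of the disc's axis; fully home it meets the stop, 60 beyond the axis.
- bar_tab (a point): The centre of the upright push tab at the bar's tail, 62 behind the bar's origin: a steel plate 6 thick (along x), 34 wide, standing from 46 to 78 above the bench; this point is at its top edge. Push on its rear (-x) face.
- catch_stop (a point): Centre of the stop's face in the catch, 60 beyond the disc's axis along the dock's x, 38 above the bench. The catch is dark steel: two cheeks 16 apart from 41 to 62 and the stop block from 60 to 76, 40 wide over all, tops 45 above the bench.
- keeper (a point): Centre of the top of the small keeper bridge over the channel, 52 before the disc's axis: 12 long (x), 32 wide, underside 47.5 and top 51.5 above the bench. The dark steel channel runs from 227 to 40 before the disc's axis, open above, inner width 15, floor 32 and wall tops 41 above the bench.
- well_plate: White 96-well plate, 127 x 85 x 14, loose in the tray; bystander. Origin at the centre of its underside.
- tip_box: Teal box with pale lid, 120 x 80 x 54, loose on the bench beyond the dock; bystander. Origin at the centre of its underside.
- reagent_bottle: Amber bottle, diameter 48, 105 high, loose on the bench on the robot's side of the dock; bystander. Origin at the centre of its underside.
- sample_jar: White capped jar, diameter 46, 50 high, loose on the bench beyond the dock; bystander. Origin at the centre of its underside.
There are look-alikes about, which are no part of the job. Several things have the shape of the bar; the one meant has the colours described above.

How it is judged (in metres and radians):
On the way, in this order (a step that is already met when the one before it is completed fails the run):
1. the disc's slot is lined up with the bar ((value of joint disc between -0.2 and 0.2 rad or value of joint disc between 2.94159 and 3.34159 rad)), for 0.1 s.
2. the bar is through the disc and home in the catch (x of bar_tip in the frame of dock above 0.055 m and y of bar_tip in the frame of dock between -0.006 and 0.006 m and z of bar_tip in the frame of dock below 0.045 m and z of bar in the frame of dock below 0.037 m and angle between the x axis of bar and the x axis of dock, either way round below 0.08 rad), for 0.2 s.
At the end, for the whole second after the job is handed in: The bar's nose is within 5 mm of the stop, the bar lies flat and straight in channel, slot and catch (nose within 6 mm of the centre line, not raised by more than 5 mm), the disc is within 0.2 rad of lined up (0 or 3.14), and the bar is at rest (all of step 2 and (value of joint disc between -0.2 and 0.2 rad or value of joint disc between 2.94159 and 3.34159 rad) and linear speed of bar below 0.01 m/s); the robot touches nothing.
It fails at once if the bar is lifted out of its channel (raised more than 12 mm) (z of bar in the frame of dock above 0.044 m).
It fails at once if the well plate is disturbed (moved more than 25 mm) (distance of well_plate from where it was at the start of the episode above 0.025 m).
It fails at once if the tip box is disturbed (moved more than 25 mm) (distance of tip_box from where it was at the start of the episode above 0.025 m).
It fails at once if the reagent bottle is disturbed (moved more than 25 mm) (distance of reagent_bottle from where it was at the start of the episode above 0.025 m).
It fails at once if the sample jar is disturbed (moved more than 25 mm) (distance of sample_jar from where it was at the start of the episode above 0.025 m).
It also fails if it takes over 51 s, if anything falls off the work surface, if the arm or the gripper's body presses on something with over 40 N, if the wrist force passes 120 N, or if a joint passes its speed limit or range.

## Working session

There is one attempt and no reset: what is moved stays moved. The work goes in short steps, Python scripts to look and compute and a shell command to move; the robot and the scene stay as the last step left them, time stands still between calls to the robot, and variables do not carry over. Pictures are saved under pics/ and viewed, and the job is handed in when it is done.

```bash
mkdir -p pics; cat > h.py <<'E'
import numpy as np, cv2
from plant import monitor, eyes, ticket
from scipy.spatial.transform import Rotation as R
def snap(n,fn):
    s=eyes.snapshot(n); cv2.imwrite(f'pics/{fn}.png',s['image'][:,:,::-1]); np.save(f'pics/{fn}.npy',s,allow_pickle=True); return s
def load(fn): return np.load(f'pics/{fn}.npy',allow_pickle=True).item()
def ray(s,u,v):
    K=s['K']; p=np.array([(u-K[0,2])/K[0,0],(v-K[1,2])/K[1,1]]); q=p.copy()
    for _ in range(20): q=p/(1+s['k1']*(q@q))
    return np.array([q[0],-q[1],-1.])
def wfc(s): return np.linalg.inv(s['camera_from_world'])
def atz(s,u,v,z):
    M=wfc(s); d=M[:3,:3]@ray(s,u,v); o=M[:3,3]; return o+d*(z-o[2])/d[2]
def dep(s,u,v):
    M=wfc(s); return M[:3,3]+M[:3,:3]@(ray(s,u,v)*s['depth'][int(round(v)),int(round(u))])
def proj(s,P):
    c=s['camera_from_world']@np.append(P,1); q=np.array([c[0],-c[1]])/-c[2]; q=q*(1+s['k1']*(q@q)); K=s['K']; return q[0]*K[0,0]+K[0,2],q[1]*K[1,1]+K[1,2]
def crop(s,u0,v0,u1,v1,f,fn):
    im=cv2.resize(s['image'][v0:v1,u0:u1,::-1],None,fx=f,fy=f,interpolation=cv2.INTER_CUBIC); cv2.imwrite(f'pics/{fn}.png',im)
E
python3 - <<'E'
from h import *
print(monitor.get_obs())
for n in ['top','scene']:
    s=snap(n,n+'0'); print(s['K'],s['k1'],wfc(s)[:3,3])
E
```

```text
{'clock': 0.0, 'joint_pos': array([ 8.06206972e+01,  2.05922024e+01,  6.34217245e-01, -1.94782663e-02,
       -7.01368124e+01, -1.65075353e+01]), 'qvel': array([ 0.01735553, -0.05369307,  0.01354546, -0.02951491,  0.02269359,
        0.14573037]), 'tau': array([-3.78531222e-04, -5.82727754e+01,  2.93042189e+01,  6.99670002e+00,
        6.75269999e-03, -1.68083188e-04]), 'tool_pos': array([0.2945092 , 0.60681767, 0.22561943]), 'orientation': array([  95.57657492,   89.90344958, -110.31689657]), 'force': array([-0.05174502, -0.02331006,  0.47955751]), 'moment': array([-0.04024768,  0.04182647,  0.0029747 ]), 'opening': 0.08760068183198201}
[[532.90923432   0.         279.53384827]
 [  0.         532.90923432 210.30323068]
 [  0.           0.           1.        ]] -0.16246666903278317 [0.41982015 0.01426114 1.13606493]
[[415.32570082   0.         287.10597937]
 [  0.         415.32570082 210.64659911]
 [  0.           0.           1.        ]] -0.014027459176182798 [1.1283579  0.03022376 0.67591941]
```

View pics/top0.png

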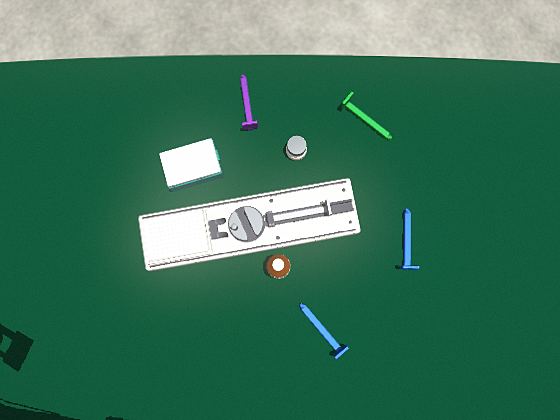

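View pics/scene0.png

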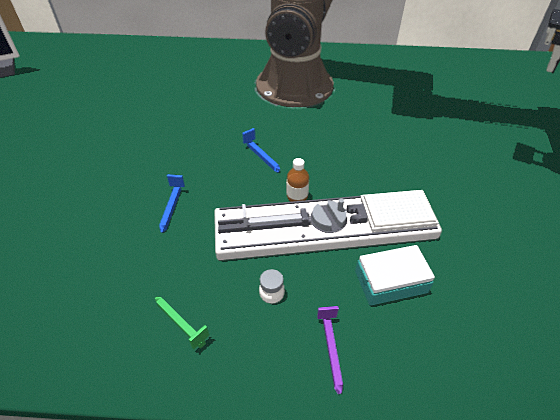

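Top view: the dock spans pixels (140–360, 180–270). The disc is near (247,223), the steel bar in the channel runs about (268,220) to (328,208), and the catch is at (218,228). The other bar shapes are purple (249,100), green (367,116), blue (408,240) and blue (323,330). All are coloured and lie loose on the bench. Only the grey one in the channel fits the description.

```bash
python3 - <<'E'
from h import *
s=load('top0'); crop(s,195,170,365,270,4.6,'t0c')
s=load('scene0'); crop(s,205,180,375,270,4.6,'s0c')
E
```

```text
(no output)
```

View pics/t0c.png

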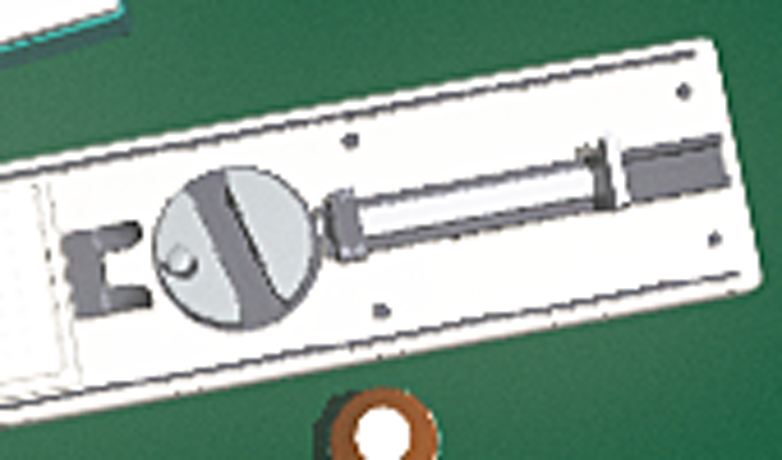

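View pics/s0c.png

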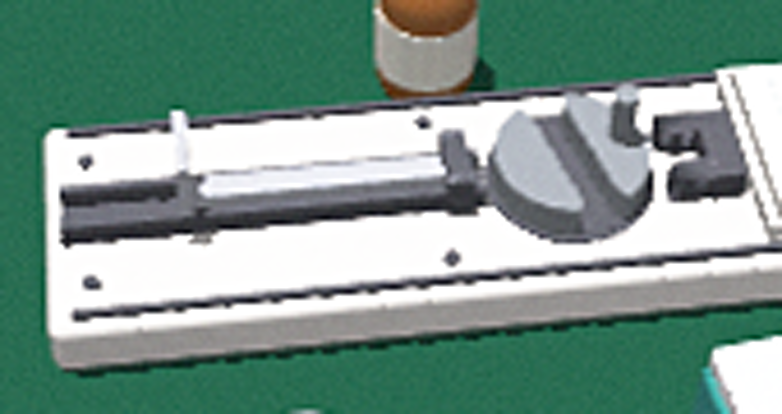

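```bash
python3 - <<'E'
from h import *
s=load('top0')
f=lambda u,v,z: atz(s,195+u/4.6,170+v/4.6,z)
D=f(240,247,.048); P=f(178,258,.076); Pm=f(182,262,.076)
a=f(725,137,.041);b=f(729,187,.041)
c1=f(712,40,.03);c2=f(762,285,.03)
print('disc',D,'post',P,Pm,'chan end',a,b,'corner',c1,c2, np.linalg.norm(c1-c2))
# far corners full-pic
c3=atz(s,139,216,.03);c4=atz(s,148,269,.03); print('far',c3,c4,np.linalg.norm(c3-c4),np.linalg.norm(c1-c3),np.linalg.norm(c2-c4))
m1=(c1+c2)/2;m2=(c3+c4)/2; x=m2-m1; print('yaw',np.degrees(np.arctan2(x[1],x[0])),'edges',[np.degrees(np.arctan2(*(q[1::-1]))) for q in (c3-c1,c4-c2)])
th=np.arctan2(x[1],x[0]); Rz=np.array([[np.cos(th),np.sin(th)],[-np.sin(th),np.cos(th)]])
for n,p in dict(D=D,P=P,Pm=Pm,ce=(a+b)/2,m1=m1,m2=m2).items(): print(n,Rz@(p-D)[:2]*1e3)
t=f(613,172,.078); print('tab',Rz@(t-D)[:2]*1e3,t)
print('keeper',Rz@(f(347,224,.0515)-D)[:2]*1e3)
for n,u,v in [('bottle',278,265),('jar',296,146),('box',190,163),('plate',175,240)]: print(n,dep(s,u,v))
d=s['depth']; print(dep(s,247,211), dep(s,240,236),dep(s,234,226))
E
```

```text
disc [0.55643708 0.08766555 0.048     ] post [0.54796597 0.11280758 0.076     ] [0.54621734 0.11102904 0.076     ] chan end [ 0.60843043 -0.13139763  0.041     ] [ 0.58546678 -0.13284037  0.041     ] corner [ 0.65574796 -0.12763601  0.03      ] [ 0.54208805 -0.14872887  0.03      ] 0.11560054097955993
far [0.57397019 0.31964619 0.03      ] [0.46205557 0.29596683 0.03      ] 0.1143922901968866 0.4546965642095641 0.45184008192851655
yaw 100.28199088024049 edges [np.float64(100.36109848263698), np.float64(100.20238316814026)]
D [0. 0.]
P [26.25031623  3.84739359]
Pm [24.81245563  5.88539595]
ce [-223.48608903   -0.63097289]
m1 [-229.80368316   -1.48645996]
m2 [223.46420514  -1.48645996]
tab [-1.67382299e+02 -4.04588262e-03] [ 0.58631762 -0.07702807  0.078     ]
keeper [-48.96254135  -1.38978995]
bottle [0.46909684 0.02325551 0.10620482]
jar [ 0.72208457 -0.01297199  0.04710366]
box [0.68398905 0.20979035 0.05104715]
plate [0.52148026 0.23596604 0.05128929]
[0.58379957 0.08880026 0.041816  ] [0.53106067 0.10221501 0.04649644] [0.54867139 0.1126001  0.07164796]
```

```bash
python3 - <<'E'
from h import *
o=monitor.get_obs(); M=R.from_euler('xyz',o['orientation'],degrees=True).as_matrix()
print(M.round(3)); print('tool y yaw',np.degrees(np.arctan2(M[1,1],M[0,1])),'z yaw',np.degrees(np.arctan2(M[1,2],M[0,2])))
s=snap('wrist','w0'); print(s['hand_eye'].round(3),s['K'][0,0],s['k1'])
E
```

```text
[[-0.    -0.437 -0.9  ]
 [-0.001 -0.9    0.437]
 [-1.     0.001 -0.   ]]
tool y yaw -115.89084771515053 z yaw 154.1091658565571
[[ 0.     0.258 -0.966 -0.158]
 [ 1.    -0.     0.    -0.   ]
 [-0.    -0.966 -0.258 -0.069]
 [ 0.     0.     0.     1.   ]] 334.44665412353896 -0.027315357712837874
```

View pics/w0.png

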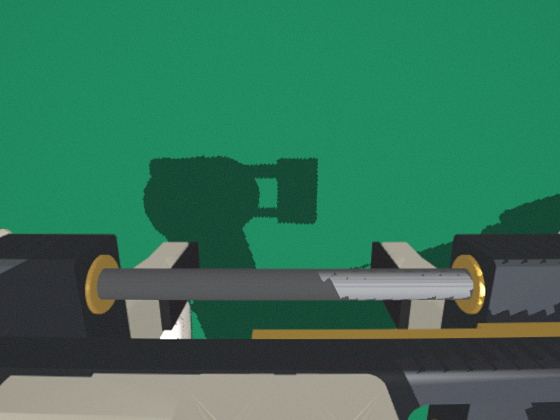

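The wrist view shows bare bench and the fingers, nothing else yet. Next I move above the dock, shut the hand and turn it −9°, so that the jaw axis lies along the push line (dock 135°).

```bash
python3 -m crank '[{"linear":[0.5,-0.86,0],"rot":[0,0,-0.2],"hand":0},{"linear":[0.5,-0.86,0],"rot":[0,0,-0.2],"hand":0},{"linear":[0.5,-0.86,0],"rot":[0,0,-0.2],"hand":0},{"linear":[0.5,-0.86,0],"rot":[0,0,-0.2],"hand":0},{"linear":[0.5,-0.86,0],"rot":[0,0,-0.2],"hand":0},{"linear":[0.5,-0.86,0],"rot":[0,0,-0.2],"hand":0},{"linear":[0.5,-0.86,0],"rot":[0,0,-0.2],"hand":0},{"linear":[0.5,-0.86,0],"rot":[0,0,-0.2],"hand":0},{"linear":[0,0,0],"rot":[0,0,0],"hand":0}]'
python3 - <<'E'
from h import *
o=monitor.get_obs(); M=R.from_euler('xyz',o['orientation'],degrees=True).as_matrix()
print(o['tool_pos'],M.round(3),'y yaw',np.degrees(np.arctan2(M[1,1],M[0,1])),o['clock'])
s=snap('wrist','w1')
s=snap('scene','s1')
E
```

```text
clock: 1.27
tool_pos: [0.538, 0.1802, 0.2228]
orientation: [95.9, 89.7, -118.1]
force: [-0.3, 0.0, 0.3]
opening: 0.0037
[0.53799868 0.1801588  0.22277933] [[-0.002 -0.559 -0.829]
 [-0.004 -0.829  0.559]
 [-1.     0.005 -0.001]] y yaw -124.0146801412716 1.275
```

View pics/w1.png

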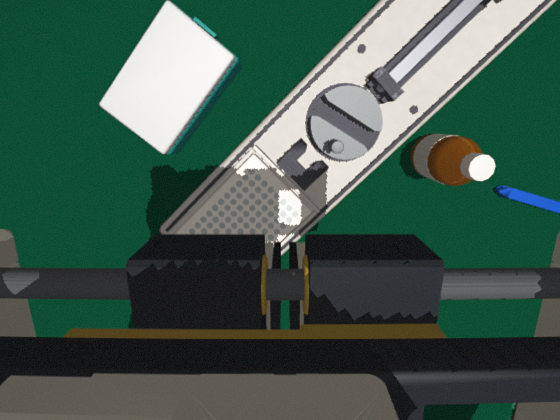

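View pics/s1.png

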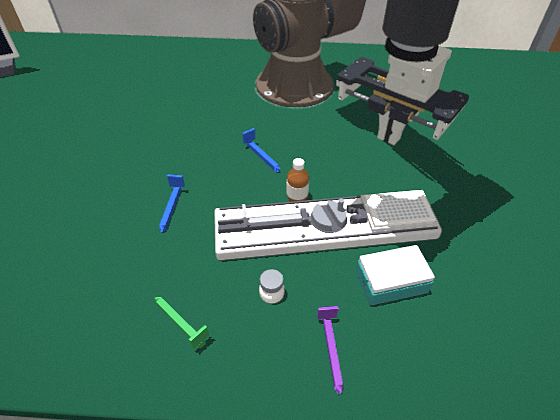

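```bash
cat >> h.py <<'E'
def wristcal(s,o):
    M=np.eye(4); M[:3,:3]=R.from_euler('xyz',o['orientation'],degrees=True).as_matrix(); M[:3,3]=o['tool_pos']
    s['camera_from_world']=np.linalg.inv(M@s['hand_eye']); return s
E
python3 - <<'E'
from h import *
s=load('w1'); crop(s,290,70,430,170,5.5,'w1c')
s=load('scene0')
s=load('s1'); crop(s,330,50,480,150,5.2,'s1c')
E
```

```text
(no output)
```

View pics/w1c.png

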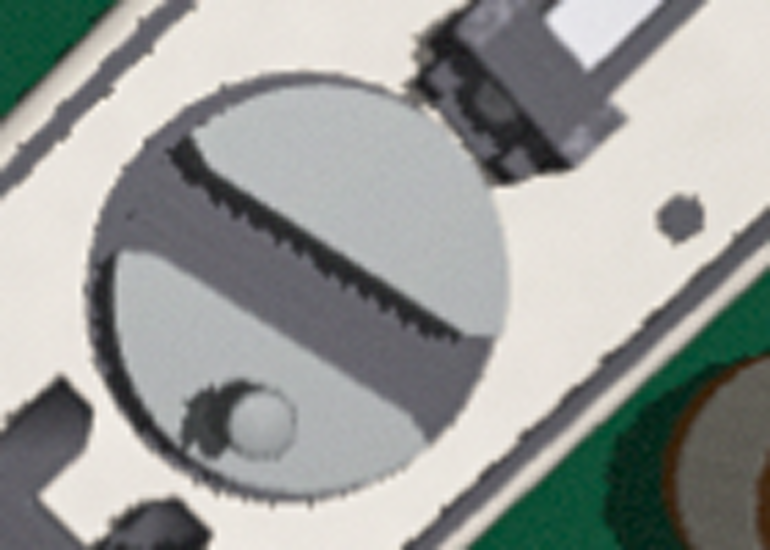

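View pics/s1c.png

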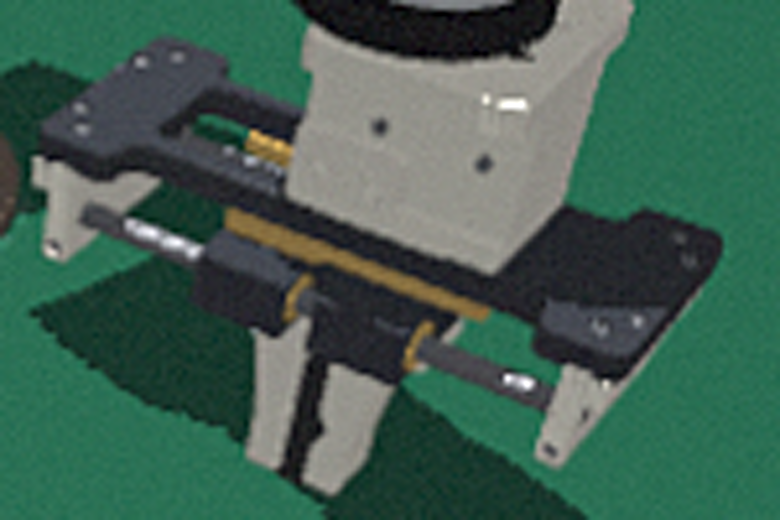

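Wrist crop: disc centre near (300,285) in the crop. The slot's upper edge runs from about (215,175) to (455,335), the post top is at (262,424), and the keeper is at (520,90) with the bar's nose just showing.

```bash
python3 - <<'E'
from h import *
o=monitor.get_obs(); s=wristcal(load('w1'),o)
f=lambda u,v,z: atz(s,290+u/5.5,70+v/5.5,z)
# disc top rim points (light areas' edge, z .048)
pts=np.array([f(u,v,.048)[:2] for u,v in [(330,82),(400,100),(470,165),(508,270),(497,335),(200,455),(300,497),(380,475),(430,440),(118,280),(150,390)]])
A=np.c_[2*pts,np.ones(len(pts))]; x=np.linalg.lstsq(A,(pts**2).sum(1),rcond=None)[0]; r=np.sqrt(x[2]+x[:2]@x[:2]); C=x[:2]; print('disc',C,'r',r)
P=f(262,424,.076)[:2]; th=np.radians(100.2); Rz=np.array([[np.cos(th),np.sin(th)],[-np.sin(th),np.cos(th)]])
p=Rz@(P-C); print('post',P,p*1e3,np.linalg.norm(p), 'q',np.arctan2(p[0],-p[1]))
for a,b in [((215,175),(455,335)),((170,258),(405,405))]:
    d=Rz@(f(*b,.048)-f(*a,.048))[:2]; print('slot ang',np.arctan2(d[1],d[0]))
# dock edges in w1: long edge lines
e1=atz(s,290+560/5.5,70+440/5.5,.03)
a=f(440,548,.03);b=f(770,262,.03)   # edge of white top robot side
d=(b-a); print('edge yaw',np.degrees(np.arctan2(d[1],d[0])))
# keeper corners
k=f(520,95,.0515)[:2]; print('keeper',Rz@(k-C)*1e3)
E
```

```text
disc [0.55705475 0.09591368] r 0.0344611367671988
post [0.54689969 0.11799566] [23.53129655  6.08417973] 0.024305126212720806 q 1.8238122132061954
slot ang 1.8171207697856224
slot ang 1.8381744626898116
edge yaw -81.26682267338634
keeper [-46.65255012  -0.55049727]
```

```bash
python3 - <<'E'
from h import *
o=monitor.get_obs(); print(o['tool_pos'],o['orientation'],o['clock'],o['qvel'].round(2))
o=monitor.get_obs();s=wristcal(snap('wrist','w2'),o); crop(s,290,70,430,170,5.5,'w2c')
a=load('w1'); print('imgdiff',np.abs(a['image'].astype(int)-s['image']).mean())
# known tip: project TCP into scene
sc=load('s1'); print('tcp in scene',proj(sc,o['tool_pos']))
sc=load('scene0'); f=lambda u,v,z: atz(sc,205+u/4.6,180+v/4.6,z)
print('post scene',f(627,93,.076))
t=snap('top','t2'); print('tcp in top',proj(t,o['tool_pos']))
E
```

```text
[0.53698358 0.18283454 0.22288447] [  94.16900461   89.74526631 -119.6689299 ] 1.375 [ 2.26 -0.23  0.02 -0.02  0.05 -0.24]
imgdiff 6.172481575963719
tcp in scene (np.float64(388.4666598712533), np.float64(139.15071529109025))
post scene [0.54967378 0.11582961 0.076     ]
tcp in top (np.float64(185.8195698238423), np.float64(221.9724223396191))
```

View pics/t2.png

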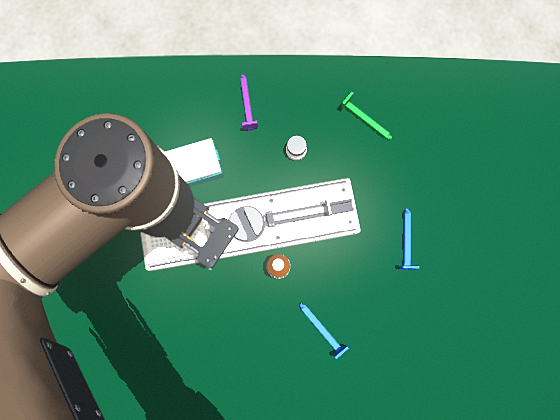

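```bash
python3 -m crank '[{"linear":[0.4,-0.5,0],"rot":[0,0,0],"hand":0},{"linear":[0,0,0],"rot":[0,0,0],"hand":0},{"linear":[0,0,0],"rot":[0,0,0],"hand":0},{"linear":[0,0,0],"rot":[0,0,0],"hand":0}]'
python3 - <<'E'
from h import *
o=monitor.get_obs();s=wristcal(snap('wrist','w3'),o); o2=monitor.get_obs();print(o['tool_pos'],o['orientation'],o2['tool_pos'],o2['orientation'],o['qvel'].round(2))
np.save('pics/w3.npy',s,allow_pickle=True)
E
```

```text
clock: 1.98
tool_pos: [0.5591, 0.1592, 0.2231]
orientation: [91.7, 89.8, -121.5]
force: [-0.3, 0.2, -0.0]
opening: -0.0001
[0.55911933 0.15921698 0.22311605] [  91.71132808   89.795719   -121.49077006] [0.55913998 0.15921641 0.2231783 ] [  92.49929036   89.80257042 -120.70090861] [ 0.78 -0.15  0.03 -0.08  0.02 -0.2 ]
```

View pics/w3.png

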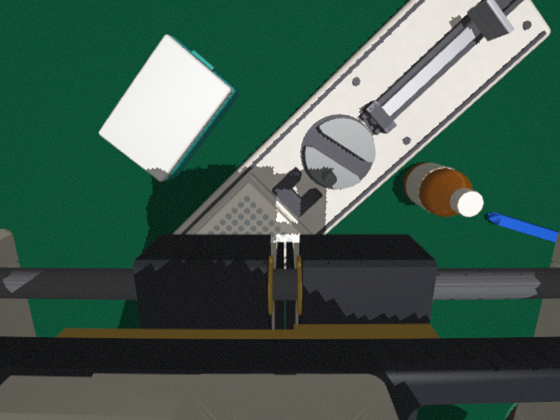

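```bash
python3 - <<'E'
from h import *
s=load('w3'); crop(s,270,90,410,190,5.5,'w3c'); crop(s,430,0,560,100,6,'w3d')
E
```

```text
(no output)
```

View pics/w3c.png

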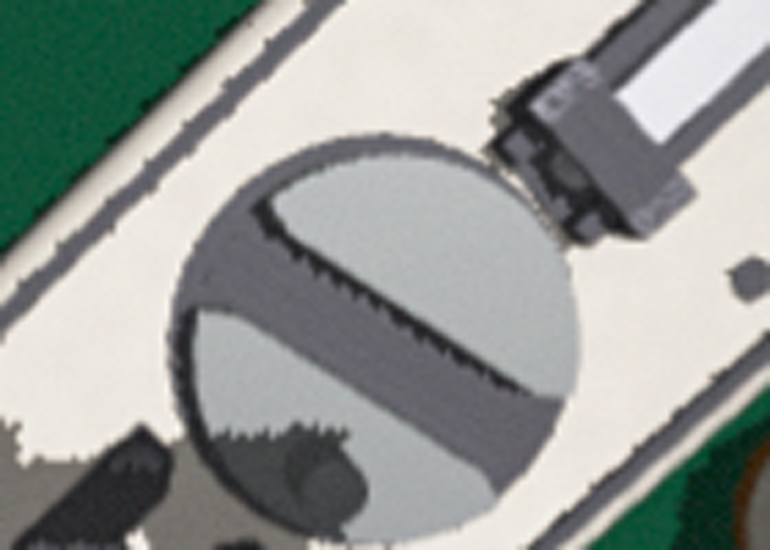

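View pics/w3d.png

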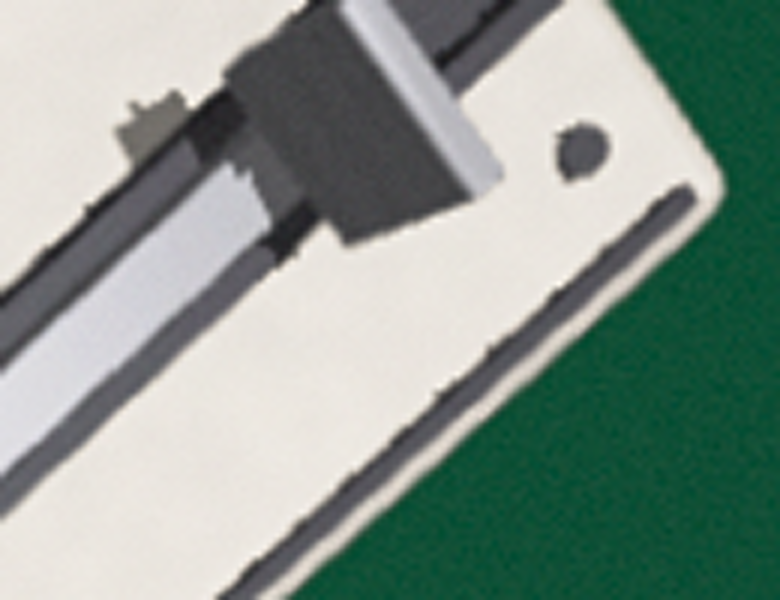

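```bash
python3 - <<'E'
from h import *
s=load('w3')
f=lambda u,v,z: atz(s,270+u/5.5,90+v/5.5,z)
g=lambda u,v,z: atz(s,430+u/6,0+v/6,z)
pts=np.array([f(u,v,.048)[:2] for u,v in [(380,152),(460,170),(540,225),(580,330),(560,400),(495,492),(430,530),(365,545),(192,310),(200,400)]])
A=np.c_[2*pts,np.ones(len(pts))]; x=np.linalg.lstsq(A,(pts**2).sum(1),rcond=None)[0]; r=np.sqrt(x[2]+x[:2]@x[:2]); C=x[:2]; print('disc',C,'r',r)
a=f(545,548,.03);b=g(700,205,.03); d=a-b; print('edge yaw',np.degrees(np.arctan2(d[1],d[0])))
a=f(0,275,.03);b=f(250,20,.03); d=a-b; print('edge yaw2',np.degrees(np.arctan2(d[1],d[0])))
th=np.radians(100.2); Rz=np.array([[np.cos(th),np.sin(th)],[-np.sin(th),np.cos(th)]])
P=f(335,487,.076)[:2]; p=Rz@(P-C); print('post',P,p*1e3,np.linalg.norm(p), 'q',np.arctan2(p[0],-p[1]))
print('edge y',Rz@(g(700,205,.03)[:2]-C)*1e3,Rz@(f(0,275,.03)[:2]-C)*1e3)
print('tab end',Rz@(g(485,180,.078)[:2]-C)*1e3, Rz@(g(345,0,.078)[:2]-C)*1e3)
print('keeper',Rz@(f(610,150,.0515)[:2]-C)*1e3)
print('depth chk',[dep(s,270+u/5.5,90+v/5.5) for u,v in [(500,300),(335,487),(650,330)]])
t=load('t2'); print(proj(t,[*C,.048]))
E
```

```text
disc [0.5588042  0.09388886] r 0.03463018461786725
edge yaw 99.99064463838818
edge yaw2 101.63597551150193
post [0.54851113 0.11458798] [22.19472799  6.46489173] 0.023117110022247193 q 1.85423451866745
edge y [-226.24687611   54.95220819] [ 41.98661528 -56.60225955]
tab end [-171.72068425   15.30911624] [-170.24671468  -16.78492205]
keeper [-51.50823077   0.39690444]
depth chk [array([0.55497131, 0.07154328, 0.04778329]), array([0.5484388 , 0.11458016, 0.07567855]), array([0.53120212, 0.04771526, 0.03002359])]
(np.float64(244.17347550328643), np.float64(222.54260113501195))
```

Wrist measurements (depth heights agree to 0.5 mm):
- Dock origin is about (0.559, 0.094), with yaw about 100.2°.
- The disc is at q ≈ 1.84, so I'll go to 3.14.
- The tab is at dock x ≈ −171.

The top camera puts the dock about 6 mm off in y. I trust the wrist camera because it is tied to the tool. Descending behind the post now.

```bash
python3 -m crank '[{"linear":[0.16,-0.27,-0.3],"rot":[0,0,0],"hand":0},{"linear":[0,0,-0.7],"rot":[0,0,0],"hand":0},{"linear":[0,0,-0.7],"rot":[0,0,0],"hand":0},{"linear":[0,0,-0.5],"rot":[0,0,0],"hand":0},{"linear":[0,0,0],"rot":[0,0,0],"hand":0},{"linear":[0,0,0],"rot":[0,0,0],"hand":0}]'
python3 - <<'E'
from h import *
o=monitor.get_obs(); print(o['tool_pos'],o['force'].round(2)); M=R.from_euler('xyz',o['orientation'],degrees=True).as_matrix();print('y yaw',np.degrees(np.arctan2(M[1,1],M[0,1])))
E
```

```text
clock: 2.78
tool_pos: [0.5687, 0.1406, 0.0857]
orientation: [94.5, 89.8, -118.6]
force: [0.3, 0.5, 0.9]
opening: 0.0004
[0.56868302 0.14060814 0.08566885] [0.33 0.47 0.91]
y yaw -123.09083935574495
```

```bash
python3 -m crank '[{"linear":[0,0.05,-0.25],"rot":[0,0,0],"hand":0},{"linear":[0,0,-0.2],"rot":[0,0,0],"hand":0},{"linear":[0,0,0],"rot":[0,0,0],"hand":0},{"linear":[0,0,0],"rot":[0,0,0],"hand":0}]'
python3 - <<'E'
from h import *
o=monitor.get_obs(); print(o['tool_pos'],o['force'].round(2))
s=snap('scene','s4'); crop(s,290,130,450,250,5,'s4c')
E
```

```text
clock: 3.28
tool_pos: [0.5701, 0.1446, 0.0594]
orientation: [-174.0, 89.9, -27.0]
force: [0.1, -0.1, -0.2]
opening: 0.0005
[0.57011951 0.14460298 0.05935102] [ 0.06 -0.06 -0.19]
```

View pics/s4c.png

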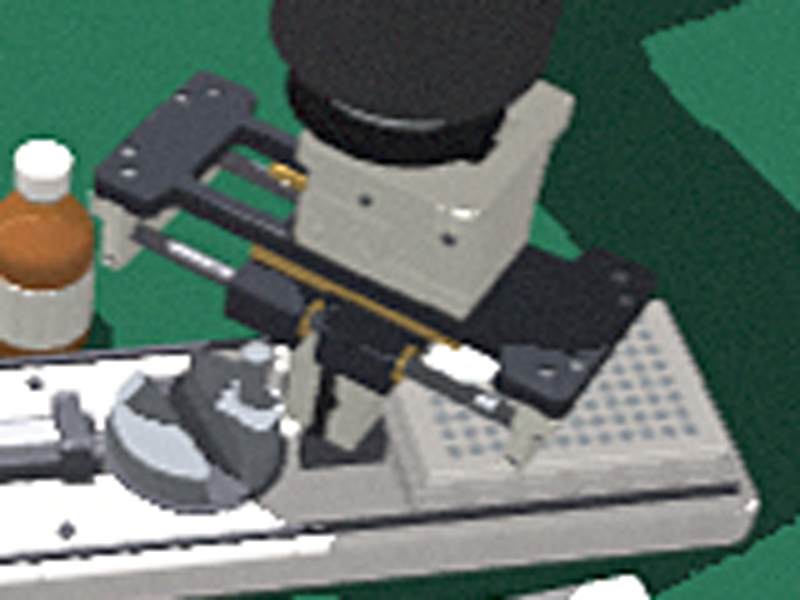

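The fingers stand behind the post, at about (300,380) in the crop, with the post at about (255,375). Pushing along the chosen line, about 30 mm first.

```bash
python3 -m crank '[{"linear":[-0.057,-0.082,0],"rot":[0,0,0],"hand":0},{"linear":[-0.057,-0.082,0],"rot":[0,0,0],"hand":0},{"linear":[-0.057,-0.082,0],"rot":[0,0,0],"hand":0},{"linear":[-0.057,-0.082,0],"rot":[0,0,0],"hand":0},{"linear":[-0.057,-0.082,0],"rot":[0,0,0],"hand":0},{"linear":[0,0,0],"rot":[0,0,0],"hand":0},{"linear":[0,0,0],"rot":[0,0,0],"hand":0}]'
python3 - <<'E'
from h import *
o=monitor.get_obs(); d=o['tool_pos'][:2]-[.5588,.0939]; print(o['tool_pos'],o['force'].round(2),'n',d@[-.569,-.822],'t',d@[-.822,.569])
s=wristcal(snap('wrist','w5'),o); np.save('pics/w5.npy',s,allow_pickle=True)
s=snap('scene','s5'); crop(s,270,170,390,250,6.5,'s5c')
E
```

```text
clock: 4.2
tool_pos: [0.5539, 0.1227, 0.0614]
orientation: [-109.2, 89.3, 37.7]
force: [1.1, -0.0, -0.7]
opening: 0.0003
[0.55393812 0.12270752 0.06139229] [ 1.08 -0.03 -0.67] n -0.020913368306815082 t 0.020387945819272415
```

View pics/s5c.png

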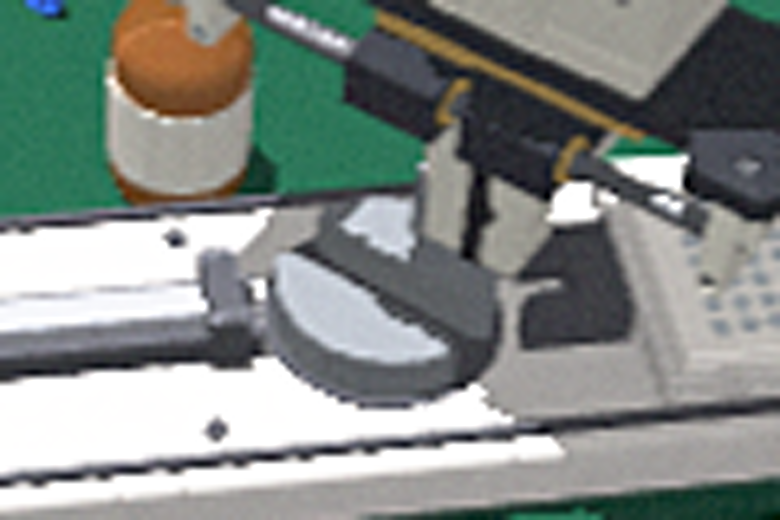

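View pics/w5.png

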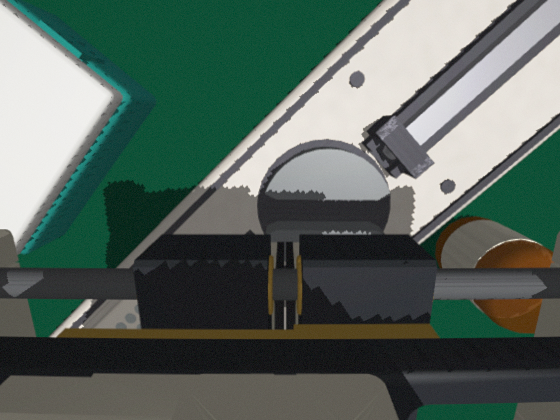

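The disc is turning: in the wrist view the slot is now roughly horizontal, about 0.75 rad short of the channel direction. Effective half-thickness of the finger is about 16 mm. Pushing about 14 mm more.

```bash
python3 -m crank '[{"linear":[-0.05,-0.072,-0.02],"rot":[0,0,0],"hand":0},{"linear":[-0.05,-0.072,0],"rot":[0,0,0],"hand":0},{"linear":[-0.04,-0.058,0],"rot":[0,0,0],"hand":0},{"linear":[0,0,0],"rot":[0,0,0],"hand":0},{"linear":[0,0,0],"rot":[0,0,0],"hand":0}]'
python3 - <<'E'
from h import *
o=monitor.get_obs(); d=o['tool_pos'][:2]-[.5588,.0939]; print(o['tool_pos'],o['force'].round(2),'n',d@[-.569,-.822],'t',d@[-.822,.569])
s=snap('scene','s6'); crop(s,270,170,390,250,6.5,'s6c')
E
```

```text
clock: 4.92
tool_pos: [0.5473, 0.1109, 0.0608]
orientation: [-112.7, 89.1, 34.2]
force: [2.1, 1.8, -1.4]
opening: 0.0004
[0.54731406 0.11092393 0.06077081] [ 2.09  1.84 -1.43] n -0.007458174013105995 t 0.019128062633494397
```

View pics/s6c.png

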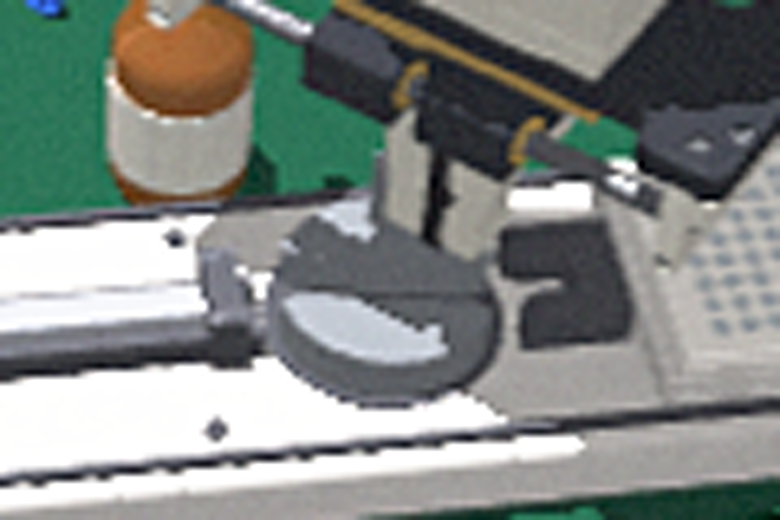

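```bash
python3 -m crank '[{"linear":[-0.03,-0.043,0],"rot":[0,0,0],"hand":0},{"linear":[0,0,0],"rot":[0,0,0],"hand":0},{"linear":[0,0,0],"rot":[0,0,0],"hand":0}]'
python3 - <<'E'
from h import *
o=monitor.get_obs(); d=o['tool_pos'][:2]-[.5588,.0939]; print(o['tool_pos'],o['force'].round(2),'n',d@[-.569,-.822],'t',d@[-.822,.569])
s=snap('scene','s7'); crop(s,270,170,390,250,6.5,'s7c')
E
```

```text
clock: 5.35
tool_pos: [0.5464, 0.1087, 0.061]
orientation: [-114.6, 89.0, 32.4]
force: [2.3, 1.7, -1.6]
opening: 0.0004
[0.54640036 0.10866221 0.06099896] [ 2.29  1.73 -1.61] n -0.00507914212551344 t 0.018592202145140273
```

View pics/s7c.png

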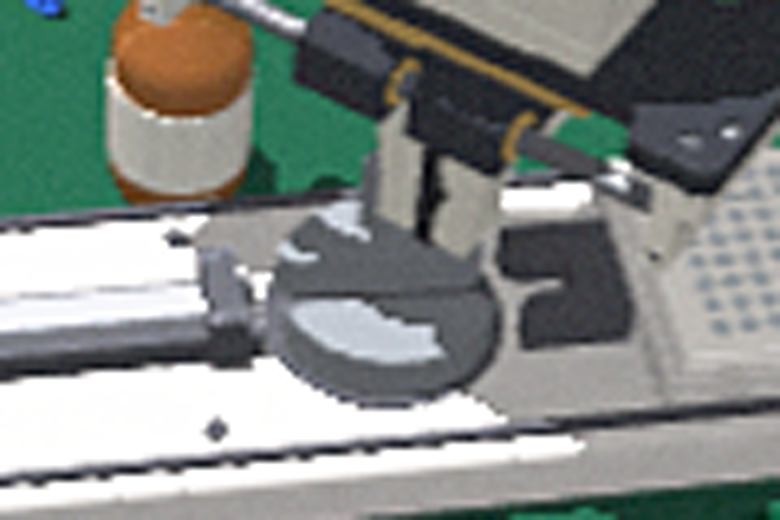

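```bash
python3 - <<'E'
from h import *
s=load('s7'); f=lambda u,v,z: atz(s,270+u/6.5,170+v/6.5,z)
def yaw(a,b,z): d=f(*b,z)-f(*a,z); return np.degrees(np.arctan2(d[1],d[0]))
print('slot',yaw((300,295),(470,285),.048),'groove',yaw((0,480),(780,402),.03),'chan',yaw((0,372),(200,357),.041))
E
```

```text
slot 98.25295562847337 groove 100.87660341487705 chan 99.34308826181687
```

The slot is within about 3° of the dock line by the scene camera. Backing off and rising, then looking with the wrist camera.

```bash
python3 -m crank '[{"linear":[0.13,0.19,0],"rot":[0,0,0],"hand":0},{"linear":[0.05,0.08,0.3],"rot":[0,0,0],"hand":0},{"linear":[0,0,0.9],"rot":[0,0,0],"hand":0},{"linear":[0,0,0.9],"rot":[0,0,0.5],"hand":0},{"linear":[0,-0.3,0.5],"rot":[0,0,1],"hand":0},{"linear":[0,0,0],"rot":[0,0,0],"hand":0},{"linear":[0,0,0],"rot":[0,0,0],"hand":0}]'
python3 - <<'E'
from h import *
o=monitor.get_obs(); print(o['tool_pos'],o['force'].round(2))
s=wristcal(snap('wrist','w8'),o); np.save('pics/w8.npy',s,allow_pickle=True)
E
```

```text
clock: 6.28
tool_pos: [0.5529, 0.1069, 0.2181]
orientation: [-84.0, 89.9, 70.6]
force: [-0.0, 0.8, -1.3]
opening: 0.0005
[0.55291897 0.10690526 0.21807032] [-0.05  0.77 -1.25]
```

View pics/w8.png

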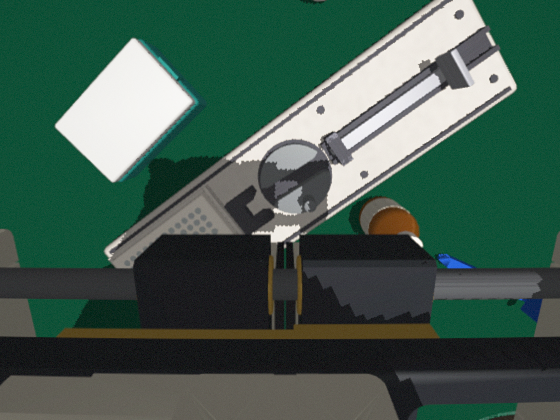

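```bash
python3 - <<'E'
from h import *
s=load('w8'); crop(s,240,120,380,220,5.5,'w8c'); crop(s,400,0,530,100,6,'w8d')
E
```

```text
(no output)
```

View pics/w8c.png

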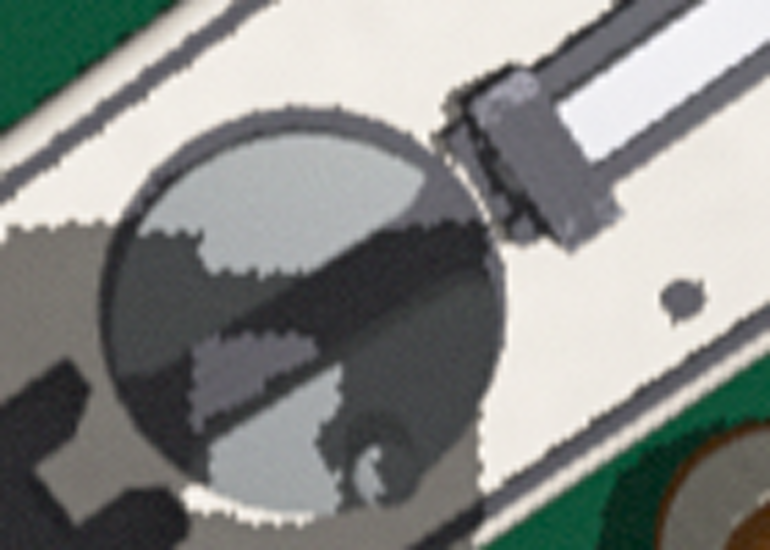

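View pics/w8d.png

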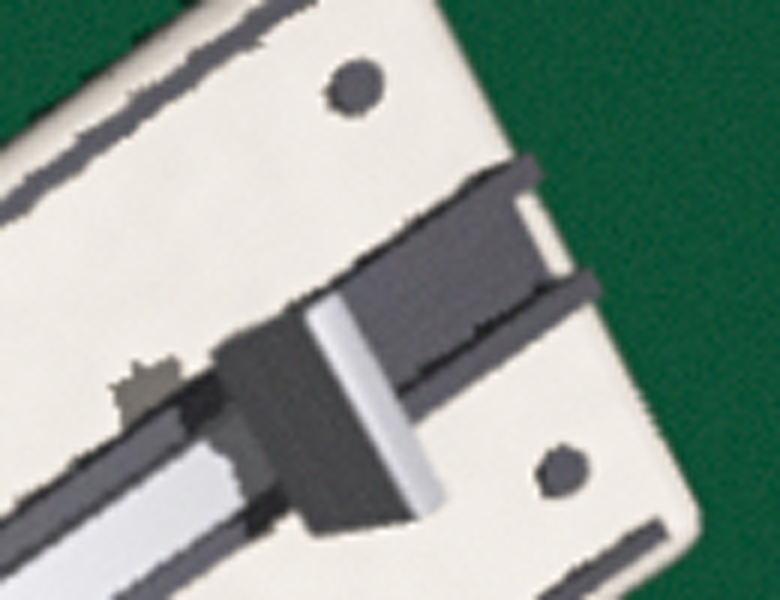

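```bash
python3 - <<'E'
from h import *
s=load('w8')
f=lambda u,v,z: atz(s,240+u/5.5,120+v/5.5,z)
g=lambda u,v,z: atz(s,400+u/6,0+v/6,z)
def yaw(a,b): d=a-b; return np.degrees(np.arctan2(d[1],d[0]))
print('slot lower',yaw(f(205,440,.048),f(470,270,.048)),'upper',yaw(f(215,335,.048),f(385,232,.048)))
print('grooves',yaw(f(0,190,.03),f(265,0,.03)),yaw(f(420,545,.03),g(660,525,.03)), 'chan',yaw(f(620,180,.041),g(590,285,.041)))
C=np.array([.5588,.0939]); th=np.radians(100.2); Rz=np.array([[np.cos(th),np.sin(th)],[-np.sin(th),np.cos(th)]])
for n,p in dict(post=f(378,472,.076),tab=g(376,403,.078),tabrear=g(390,394,.078),cor=g(700,530,.03),chL=g(530,165,.041),chR=g(590,285,.041),keeper=f(545,145,.0515)).items(): print(n,p,Rz@(p[:2]-C)*1e3)
print([dep(s,240+560/5.5,120+270/5.5),dep(s,400+376/6,403/6)])
pts=np.array([f(u,v,.048)[:2] for u,v in [(310,130),(220,155),(420,165),(490,235),(505,310),(470,420),(420,490),(320,515),(200,490)]])
A=np.c_[2*pts,np.ones(len(pts))]; x=np.linalg.lstsq(A,(pts**2).sum(1),rcond=None)[0]; print('disc',x[:2],np.sqrt(x[2]+x[:2]@x[:2]))
E
```

```text
slot lower 97.97199618483172 upper 96.13735443801718
grooves 99.45572387619146 100.38700873673983 chan 101.33754855878064
post [0.53528615 0.09106744 0.076     ] [ 1.37615285 23.64383308]
tab [ 0.5899757  -0.07531487  0.078     ] [-172.06127615   -0.71761799]
tabrear [ 0.59027658 -0.07748686  0.078     ] [-174.25221454   -0.62911372]
cor [ 0.54439199 -0.14315183  0.03      ] [-230.75392846   56.15856257]
chL [ 0.60967181 -0.1269183   0.041     ] [-226.33701973  -10.96426262]
chR [ 0.58925372 -0.13040343  0.041     ] [-226.1513375     9.74829327]
keeper [0.56998698 0.04160714 0.0515    ] [-53.44744541  -1.74990669]
[array([0.54438519, 0.04588094, 0.03053357]), array([ 0.58998814, -0.07523972,  0.07814699])]
disc [0.55736783 0.09269024] 0.035470086301073026
```

```bash
python3 - <<'E'
from h import *
o=monitor.get_obs(); M=R.from_euler('xyz',o['orientation'],degrees=True).as_matrix();print('y yaw',np.degrees(np.arctan2(M[1,1],M[0,1]))%180, M[:,0].round(3),o['joint_pos'].round(1))
E
```

```text
y yaw 64.63304116977336 [ 0.001  0.002 -1.   ] [ 30.8  10.4 -14.4  -0.1 -65.1  33.9]
```

```bash
python3 -m crank '[{"linear":[0.12,-0.6,0],"rot":[0,0,1],"hand":0},{"linear":[0.12,-0.6,0],"rot":[0,0,1],"hand":0},{"linear":[0.12,-0.6,0],"rot":[0,0,1],"hand":0},{"linear":[0.12,-0.6,0],"rot":[0,0,1],"hand":0},{"linear":[0.12,-0.6,0],"rot":[0,0,1],"hand":0},{"linear":[0.12,-0.6,0],"rot":[0,0,1],"hand":0},{"linear":[0,0,-0.3],"rot":[0,0,1],"hand":0},{"linear":[0,0,0],"rot":[0,0,0],"hand":0},{"linear":[0,0,0],"rot":[0,0,0],"hand":0}]'
cat >> h.py <<'E'
C=np.array([.5588,.0939]); th=np.radians(100.2); Rz=np.array([[np.cos(th),np.sin(th)],[-np.sin(th),np.cos(th)]])
def st():
    o=monitor.get_obs(); M=R.from_euler('xyz',o['orientation'],degrees=True).as_matrix()
    print('pos',o['tool_pos'].round(4),'dock mm',(Rz@(o['tool_pos'][:2]-C)*1e3).round(1),'F',o['force'].round(1),'Fdock',(Rz@o['force'][:2]).round(1),'yyaw',round(np.degrees(np.arctan2(M[1,1],M[0,1]))%180,1),'x',M[:,0].round(3),'t',o['clock']); return o
E
python3 -c "
from h import *
st()"
```

```text
clock: 7.45
tool_pos: [0.5924, -0.1132, 0.1865]
orientation: [7.0, 88.7, -162.5]
force: [0.3, 0.0, 0.0]
opening: 0.0001
pos [ 0.5924 -0.1132  0.1865] dock mm [-209.8    3.6] F [0.3 0.  0. ] Fdock [-0.1 -0.3] yyaw 100.5 x [-0.022 -0.007 -1.   ] t 7.45
```

```bash
python3 -m crank '[{"linear":[0.08,0.02,-0.6],"rot":[0,0,0],"hand":0},{"linear":[0,0,-0.7],"rot":[0,0,0],"hand":0},{"linear":[0,0,-0.5],"rot":[0,0,0],"hand":0},{"linear":[0,0,0],"rot":[0,0,0],"hand":0},{"linear":[0,0,0],"rot":[0,0,0],"hand":0}]'
python3 - <<'E'
from h import *
o=st()
s=snap('scene','s9'); crop(s,190,130,340,245,5,'s9c')
E
```

```text
clock: 8.07
tool_pos: [0.6001, -0.109, 0.0801]
orientation: [14.2, 89.0, -155.4]
force: [0.4, -0.4, -0.6]
opening: 0.0004
pos [ 0.6001 -0.109   0.0801] dock mm [-207.    -4.7] F [ 0.4 -0.4 -0.6] Fdock [-0.5 -0.4] yyaw 100.4 x [-0.016 -0.007 -1.   ] t 8.075
```

View pics/s9c.png

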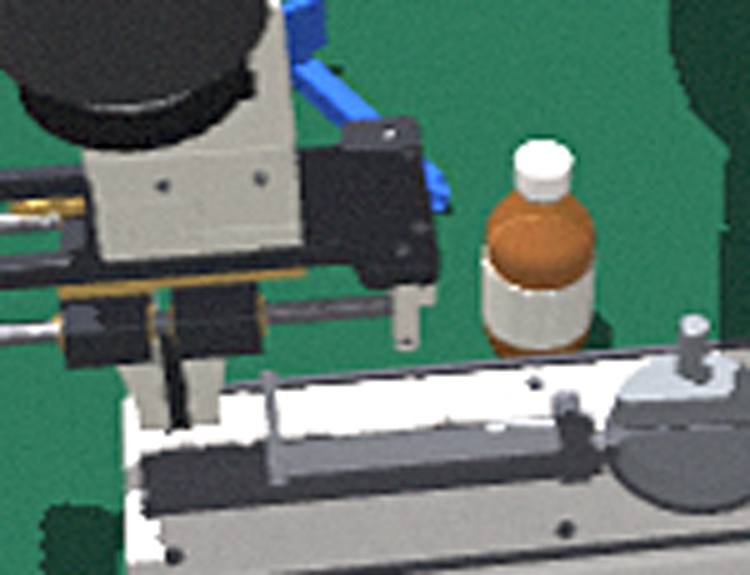

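```bash
python3 - <<'E'
from h import *
s=load('s9')
for u,v in [(405,335),(405,310),(400,292),(150,415),(205,415),(695,325),(175,415)]:
    p=dep(s,190+u/5,130+v/5); print((u,v),p.round(4),(Rz@(p[:2]-C)*1e3).round(1))
E
```

```text
(405, 335) [ 0.6237 -0.0181  0.1523] [-121.7  -44.1]
(405, 310) [ 0.6251 -0.0178  0.1661] [-121.6  -45.5]
(400, 292) [ 0.6259 -0.0193  0.1756] [-123.3  -46. ]
(150, 415) [ 0.6132 -0.1163  0.0912] [-216.5  -16.3]
(205, 415) [ 0.6079 -0.0966  0.0868] [-196.1  -14.6]
(695, 325) [0.5368 0.0914 0.0761] [ 1.4 22.1]
(175, 415) [ 0.6074 -0.1082  0.0854] [-207.5  -12. ]
```

Lug bottoms are about 69 mm above the TCP, so they clear the post and bottle. Lowering the last bit and centring.

```bash
python3 -m crank '[{"linear":[-0.06,-0.01,-0.28],"rot":[0,0,0],"hand":0},{"linear":[0,0,-0.19],"rot":[0,0,0],"hand":0},{"linear":[0,0,0],"rot":[0,0,0],"hand":0},{"linear":[0,0,0],"rot":[0,0,0],"hand":0}]'
python3 -c "
from h import *
st()"
```

```text
clock: 8.62
tool_pos: [0.5974, -0.1095, 0.0524]
orientation: [18.7, 89.2, -151.0]
force: [0.3, -0.3, -0.0]
opening: 0.0002
pos [ 0.5974 -0.1095  0.0524] dock mm [-207.    -1.9] F [ 0.3 -0.3 -0. ] Fdock [-0.4 -0.3] yyaw 100.4 x [-0.012 -0.007 -1.   ] t 8.625
```

```bash
python3 -m crank '[{"linear":[-0.022,0.098,0],"rot":[0,0,0],"hand":0},{"linear":[-0.018,0.098,0],"rot":[0,0,0],"hand":0},{"linear":[-0.018,0.098,0],"rot":[0,0,0],"hand":0},{"linear":[-0.018,0.098,0],"rot":[0,0,0],"hand":0},{"linear":[-0.018,0.098,0],"rot":[0,0,0],"hand":0},{"linear":[-0.018,0.098,0],"rot":[0,0,0],"hand":0},{"linear":[0,0,0],"rot":[0,0,0],"hand":0}]'
python3 - <<'E'
from h import *
o=st()
s=snap('scene','s10'); crop(s,190,150,360,260,4.6,'s10c')
E
```

```text
clock: 9.5
tool_pos: [0.5906, -0.0715, 0.0532]
orientation: [21.6, 89.2, -148.0]
force: [0.4, 0.1, -0.8]
opening: 0.0004
pos [ 0.5906 -0.0715  0.0532] dock mm [-168.4   -2. ] F [ 0.4  0.1 -0.8] Fdock [ 0.  -0.4] yyaw 100.4 x [-0.011 -0.007 -1.   ] t 9.5
```

View pics/s10c.png

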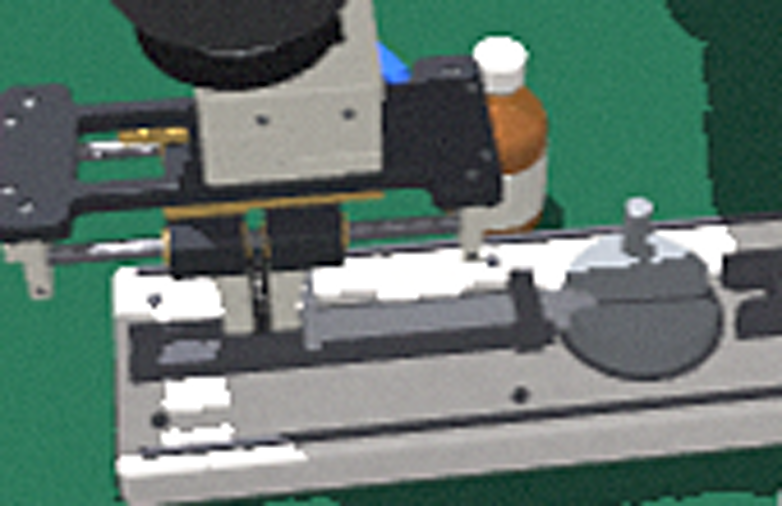

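The bar moves, and the nose is entering the slot mouth at about (585,300) in the crop. Continuing.

```bash
python3 -m crank '[{"linear":[-0.018,0.098,0],"rot":[0,0,0],"hand":0},{"linear":[-0.018,0.098,-0.01],"rot":[0,0,0],"hand":0},{"linear":[-0.018,0.098,0],"rot":[0,0,0],"hand":0},{"linear":[-0.018,0.098,0],"rot":[0,0,0],"hand":0},{"linear":[-0.018,0.098,0],"rot":[0,0,0],"hand":0}]'
python3 - <<'E'
from h import *
o=st()
s=snap('scene','s11'); crop(s,190,150,360,260,4.6,'s11c')
E
```

```text
clock: 10.18
tool_pos: [0.5854, -0.0413, 0.0531]
orientation: [25.9, 89.3, -143.8]
force: [0.5, -1.8, 1.0]
opening: 0.0006
pos [ 0.5854 -0.0413  0.0531] dock mm [-137.8   -2.2] F [ 0.5 -1.8  1. ] Fdock [-1.9 -0.2] yyaw 100.3 x [-0.01  -0.008 -1.   ] t 10.175
```

View pics/s11c.png

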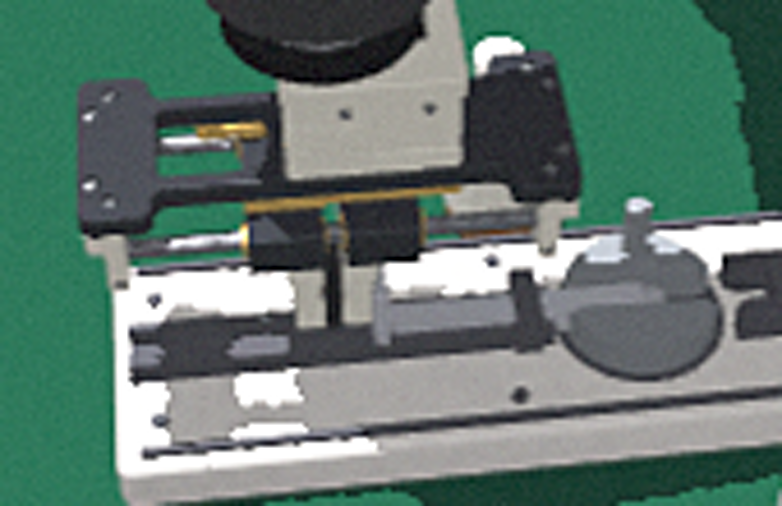

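```bash
python3 -m crank '[{"linear":[-0.018,0.098,0],"rot":[0,0,0],"hand":0},{"linear":[-0.017,0.098,-0.01],"rot":[0,0,0],"hand":0},{"linear":[-0.017,0.098,0],"rot":[0,0,0],"hand":0},{"linear":[-0.017,0.098,0],"rot":[0,0,0],"hand":0},{"linear":[-0.017,0.098,0],"rot":[0,0,0],"hand":0},{"linear":[-0.017,0.098,0],"rot":[0,0,0],"hand":0}]'
python3 - <<'E'
from h import *
o=st()
s=snap('scene','s12'); crop(s,220,150,390,260,4.6,'s12c')
E
```

```text
clock: 10.98
tool_pos: [0.5795, -0.0036, 0.0533]
orientation: [31.5, 89.3, -138.1]
force: [0.9, -2.2, 2.0]
opening: 0.0003
pos [ 0.5795 -0.0036  0.0533] dock mm [-99.6  -3.1] F [ 0.9 -2.2  2. ] Fdock [-2.4 -0.4] yyaw 100.4 x [-0.009 -0.008 -1.   ] t 10.975
```

View pics/s12c.png

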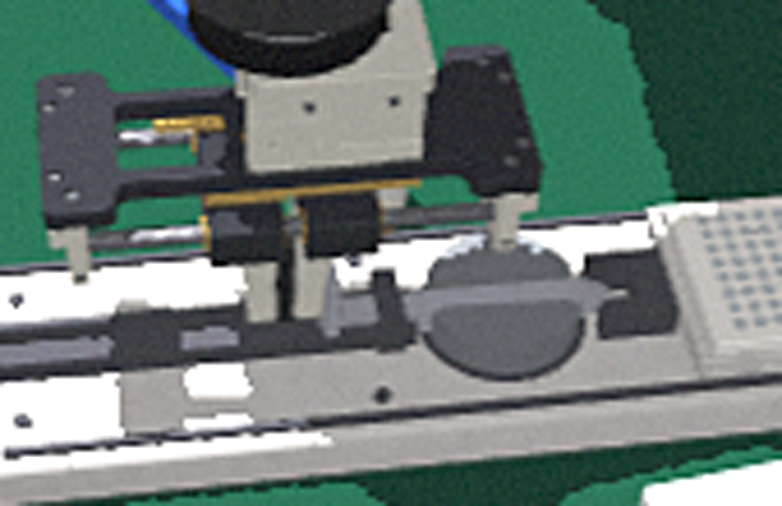

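The nose is at the catch's mouth, at about (620,295). Small steps from here until the force rises at the stop.

```bash
python3 -m crank '[{"linear":[-0.015,0.07,0],"rot":[0,0,0],"hand":0},{"linear":[-0.012,0.06,0],"rot":[0,0,0],"hand":0},{"linear":[-0.009,0.05,0],"rot":[0,0,0],"hand":0}]'
python3 - <<'E'
from h import *
o=st()
E
```

```text
clock: 11.4
tool_pos: [0.5768, 0.0086, 0.053]
orientation: [28.8, 89.3, -140.8]
force: [0.4, -5.6, 2.8]
opening: 0.0005
pos [0.5768 0.0086 0.053 ] dock mm [-87.2  -2.6] F [ 0.4 -5.6  2.8] Fdock [-5.6  0.6] yyaw 100.4 x [-0.01  -0.008 -1.   ] t 11.4
```

```bash
python3 -m crank '[{"linear":[-0.009,0.05,0],"rot":[0,0,0],"hand":0},{"linear":[0,0,0],"rot":[0,0,0],"hand":0}]'
python3 - <<'E'
from h import *
o=st()
s=snap('scene','s13'); crop(s,220,150,390,260,4.6,'s13c')
E
```

```text
clock: 11.65
tool_pos: [0.5761, 0.0084, 0.0535]
orientation: [39.0, 89.1, -130.6]
force: [-0.0, -1.9, -0.2]
opening: 0.0006
pos [0.5761 0.0084 0.0535] dock mm [-87.3  -1.9] F [-0.  -1.9 -0.2] Fdock [-1.9  0.3] yyaw 100.4 x [-0.011 -0.012 -1.   ] t 11.65
```

View pics/s13c.png

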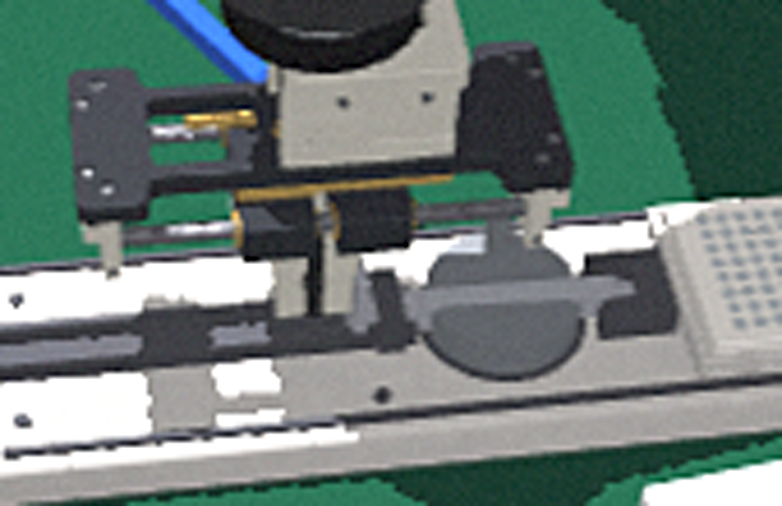

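The arm stalled at TCP −87.3 against an expected −86. One firmer press to confirm the stop.

```bash
python3 -m crank '[{"linear":[-0.012,0.07,0],"rot":[0,0,0],"hand":0},{"linear":[-0.015,0.09,0],"rot":[0,0,0],"hand":0}]'
python3 - <<'E'
from h import *
o=st()
E
```

```text
clock: 11.95
tool_pos: [0.5747, 0.0097, 0.0549]
orientation: [50.8, 88.5, -118.7]
force: [11.0, -41.6, 1.7]
opening: 0.0005
pos [0.5747 0.0097 0.0549] dock mm [-85.7  -0.7] F [ 11.  -41.6   1.7] Fdock [-42.9  -3.4] yyaw 100.5 x [-0.013 -0.023 -1.   ] t 11.95
```

Hard stop at 43 N, with the fingers not advancing. Backing off, rising and checking.

```bash
python3 -m crank '[{"linear":[0.03,-0.17,0],"rot":[0,0,0],"hand":0},{"linear":[0.05,-0.3,0],"rot":[0,0,0],"hand":0},{"linear":[0.03,-0.17,0.5],"rot":[0,0,0],"hand":0},{"linear":[0,0,0.9],"rot":[0,0,0],"hand":0},{"linear":[0,0,0.9],"rot":[0,0,0],"hand":0},{"linear":[-0.5,0,0.3],"rot":[0,0,0],"hand":0},{"linear":[-0.5,0,0],"rot":[0,0,0],"hand":0},{"linear":[0,0,0],"rot":[0,0,0],"hand":0},{"linear":[0,0,0],"rot":[0,0,0],"hand":0}]'
python3 - <<'E'
from h import *
o=st()
s=wristcal(snap('wrist','w14'),o); np.save('pics/w14.npy',s,allow_pickle=True)
s=snap('scene','s14'); crop(s,220,170,390,260,4.6,'s14c')
E
```

```text
clock: 13.08
tool_pos: [0.5183, -0.0315, 0.2126]
orientation: [36.4, 88.6, -133.3]
force: [0.5, 0.2, 0.3]
opening: 0.0002
pos [ 0.5183 -0.0315  0.2126] dock mm [-116.2   62.1] F [0.5 0.2 0.3] Fdock [ 0.1 -0.5] yyaw 100.3 x [-0.017 -0.018 -1.   ] t 13.075
```

View pics/s14c.png

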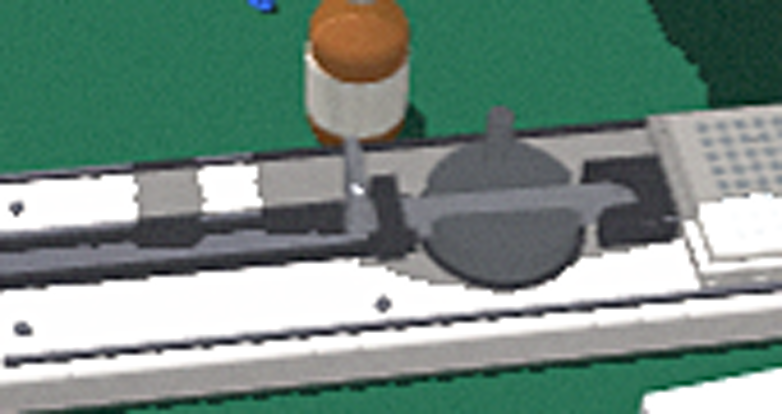

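View pics/w14.png

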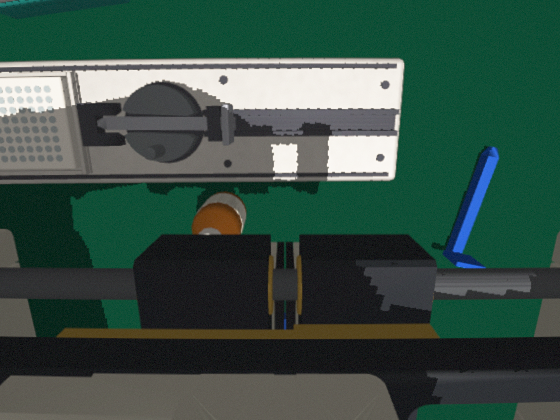

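```bash
python3 - <<'E'
from h import *
s=load('w14'); crop(s,70,70,250,190,4.4,'w14c')
im=cv2.imread('pics/w14c.png'); cv2.imwrite('pics/w14b.png',cv2.convertScaleAbs(im,alpha=1.7,beta=10))
E
```

```text
(no output)
```

View pics/w14b.png

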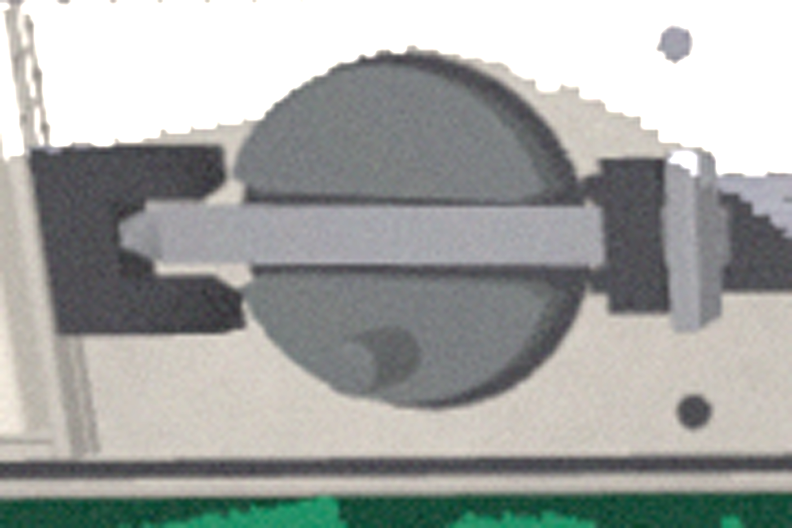

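The enlarged view shows the bar straight through the slot, with its nose at (120,235) meeting the stop face at the inner end of the catch notch. The slot edges are parallel to the bar. Checking the numbers.

```bash
python3 - <<'E'
from h import *
s=load('w14'); f=lambda u,v,z: atz(s,70+u/4.4,70+v/4.4,z)
q={}
for n,(u,v,z) in dict(tip=(120,236,.038),tiptop=(122,235,.045),stopedge=(120,265,.045),catch_back=(38,240,.045),tab=(680,240,.078),disc=(405,228,.048),post=(352,368,.076),bar_tail_top=(603,235,.045)).items():
    p=f(u,v,z); q[n]=p; print(n,(Rz@(p[:2]-C)*1e3).round(1), dep(s,70+u/4.4,70+v/4.4)[2].round(4))
a=f(180,205,.045)-f(590,207,.045); b=f(180,263,.045)-f(590,263,.045); print([np.degrees(np.arctan2(*(k[1::-1]))) for k in (a,b)])
a=f(250,190,.048)-f(560,203,.048); b=f(260,280,.048)-f(560,280,.048); print('slot',[np.degrees(np.arctan2(*(k[1::-1]))) for k in (a,b)])
t=snap('top','t15'); t0=load('top0')
for u,v,w in [(278,265,'bottle'),(296,146,'jar')]: print(w,np.abs(t['image'][v-12:v+12,u-12:u+12].astype(int)-t0['image'][v-12:v+12,u-12:u+12]).mean())
E
```

```text
tip [62.1  0.6] 0.0416
tiptop [57.9  0.2] 0.0434
stopedge [59.3  6.5] 0.0441
catch_back [76.3  1.1] 0.0395
tab [-66.9   0.4] 0.0791
disc [-4.1 -1.1] 0.0453
post [-0.5 25. ] 0.0759
bar_tail_top [-45.3   0.5] 0.0513
[np.float64(99.73848841338902), np.float64(100.02134335638247)]
slot [np.float64(97.69162089369429), np.float64(100.03750677178921)]
bottle 20.841435185185187
jar 72.71238425925925
```

View pics/t15.png

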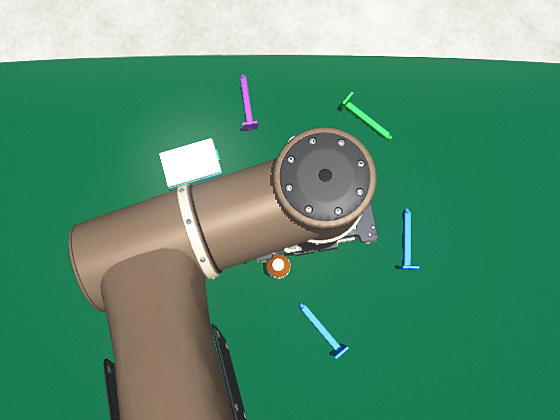

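```bash
python3 - <<'E'
from h import *
a=load('scene0')['image'].astype(int); b=load('s14')['image'].astype(int)
for n,(u,v) in dict(jar=(272,287),box=(395,275),bottle=(298,192)).items(): print(n,np.abs(a-b)[v-12:v+12,u-12:u+12].mean().round(1))
o=st(); print(o['qvel'].round(2)); ticket.close_job()
E
```

```text
jar 7.8
box 0.9
bottle 12.0
pos [ 0.5183 -0.0315  0.2121] dock mm [-116.3   62.1] F [ 1.  -0.3 -0.4] Fdock [-0.5 -0.9] yyaw 100.3 x [-0.018 -0.019 -1.   ] t 13.225
[ 0.07  0.17 -0.05  0.04  0.04 -0.1 ]
the job is handed in; nothing more can be done
```

The tray is locked and the job is handed in at about 13.2 s of the 51 s; no verdict is reported. With the closed fingertips I pushed the post from about 1.84 rad until the slot lined up near 3.14. I then pushed the bar by its tab through the slot to the stop.

**Bar at the stop:** the arm stalled and the force rose to 43 N on a final press at the fingers. That was harder than needed, but below the 120 N wrist limit.

**Last wrist-camera check:**

| Measured | Result |
|---|---|
| Tab, along the dock | −66.9 mm, which puts the nose about 60 mm beyond the disc's axis |
| Nose, off the centre line | under 1 mm |
| Bar angle to the dock | within 0.5° |
| Slot angle to the dock | about 0 to 3° off (limit about 11°) |

**Hand and bystanders:** the hand was at z = 0.21 m, touching nothing. The tip box and bottle look unmoved. The jar was hidden in the last top view, and I only compared a small patch of the scene picture, which showed slight differences. I did not measure the well plate's position; it looked in place in the scene pictures.

**Disagreement:** the fixed top camera put the dock about 6 mm off in y from the wrist camera. I used the wrist measurement, and the contacts and the stop position agreed with it.

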